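# Take the long massage stick out of the steriliser tray through its short hatch

### The arm

A 7-joint arm with a two-finger parallel gripper is mounted at the origin on the work surface. World frame = base frame: x ahead of the robot, y to its left, z up, the work surface at z = 0. Lengths are in m, angles in rad, forces in N, time in s.
With the tool pointing down it reaches from about 0.4 to 0.85 m from the base axis. Payload 4.4 kg.
Tool frame: the origin (TCP) lies on the front face of the gripper's body, between the roots of the fingers; the fingertips stand 97 mm ahead of it and the grasp point (between the pads) lies 78 mm ahead of it; z points along the fingers, y is the direction in which the jaws open and shut (so a half turn about z gives the same grasp; the last joint's range is limited). The gripper opens to 94 mm and grips with 3 to 60 N. Pads are 16 mm wide; open, the fingers measure 119 mm over their backs; the gripper's body (75 mm by 177 mm) begins 78 mm behind the grasp point.
Start: joints at [1.119, 0.628, 0.038, 1.517, -0.027, 0.996, -0.02], TCP at [0.245, -0.602, 0.303] pointing down, gripper open.
Joint ranges: [-3.06, 3.06], [-0.37, 2.12], [-1.25, 1.32], [0.18, 2.47], [-1.1, 4.24], [0.23, 1.98], [-2.94, 2.94]. Speed limits (rad/s): [2.57, 2.57, 3.14, 3.14, 3.14, 3.14, 3.14].

### API

Orientations are given as [roll, pitch, yaw] about the fixed x, y, z axes, in that order (R = Rz(yaw) Ry(pitch) Rx(roll)).
In Python, from workcell import * gives the robot as it stands. The module is installed in compiled form; this text tells all that it offers.
- The arm moves only by the tool carry_out, never from a script. Its argument "increments" is a list that holds one entry, the list of rows, each a list of 5 numbers: the finger opening in m, from 0 to 0.094, then the shift along the tool's x, y, z in m, then the turn about the tool's z in degrees. A call has 1 to 10 rows; each row is the pose to reach, as a shift and turn from the pose measured when the call began, along the tool's axes at that moment; what a row does not reach only later rows make up. A row lasts 1/12 s, in which the tool goes at most 41.7 mm and 7.16 degrees, less where a joint would pass 70% of its speed; a pose out of reach is approached as far as the arm can. A call with a gripper value outside its range is refused whole. The fingers move at their own pace and stop on an object; "force" is the grip in N (left out, the last holds). Time passes only in rows, so rows that repeat a pose let the fingers close. It gives the time, the measured TCP pose, the force and the opening at its end, in the units of the state.
- state(): the state, without advancing time (a new reading comes with each control period).
- capture(name): name is "side" or "top" or "wrist"; returns the picture (420x560x3 uint8, blue, green, red); there is no depth.
- camera_model(name): a dict with "fx", "fy", "cx", "cy" (pixels), "k1" (the pictures are not rectified: a ray, as slopes to the right and down, at radius r is drawn at 1 + k1 r^2 times it, then the intrinsics apply), "T" (4x4, takes a point from camera to world coordinates). Camera axes: x right, y up, looking along -z (the intrinsics and any distortion apply to the point x, -y, -z); pixel columns grow to the right and rows downward; lengths in m; the calibration is good to about 2 mm. A picture is of the moment at which its call begins: read the wrist's pose just before it. camera_model takes no time and is no camera call; for the wrist camera it gives the pose at the moment of the call.
- sign_off(): hands the job in, once; it reports no verdict.
Trained networks look in the newest picture that a camera, given by its name, has taken for a name from the list of things; names that differ only in an ending like _2 or _b are one class to them, and where a whole thing is asked for, a point or a joint stands for the part that bears it (a point fixed in the world has none). Each returns a list of dicts, best first, with "score" (0 to 1); they miss things now and then, are a little off and sometimes report something else, mostly with a low value. They report only what shows in the picture. A call takes as long as a camera call.
- recognise(camera, name): "at" ([x, y, z] in m, in world coordinates, good to about 4 mm: the middle of the surface that is visible of it).
- regions_of(camera, name): "region" (420x560 bool, what is visible of it).
The state is a dict: "time": time; "joint_pos": joint angles; "qd": joint speeds; "effort": joint torques, N m; "tool_pos": TCP position; "eef_rot": TCP orientation; "force": force on the tool from outside, world axes, zero at the start; "ft_torque": the same for the moment, N m; "width": finger opening in m.
Only numpy, scipy, OpenCV 4.12 (cv2) and the standard library are available. Lean on these libraries where they do the work, as an engineer would, in place of code of your own. Each camera call takes 0.05 s, during which the arm holds its last target. There are 200 camera calls.

### The job

Slide the clear cover of the white steriliser tray fully open by its blue handle and leave it open. Then take out the wooden massage stick, tilting it lengthways and drawing it out end first because it is longer than the hatch, and finish while still holding it in the gripper, steady in the air, the whole stick clear of the tray and at least 5 cm higher than the tray's cover. Leave the green stick in its lane and do not disturb the other things on the counter.

Things in the scene. Friction and masses are not known exactly. Their poses are not given: they have to be found in the camera images.
- tray: White steriliser tray fixed to the counter, outer 202 x 312 x 62 mm (own x, y, z; z up), origin at the centre of its underside. y is its length. A fixed white deck 4 mm thick (z 58 to 62) covers the half y < 0; the half 0 < y < 150 mm is the hatch. Walls 6 mm thick, tops at z 62; runner rails on the two long sides up to z 69.
- hatch (a point): centre of the hatch opening, level with the wall tops (tray x 0, y 75, z 62 mm). The opening is 150 mm long (y), too short for a stick to be lifted out level; a 6 mm divider along y at tray x = 0 (top at z 58) splits it and the tray into two lanes.
- lane_floor (a point): middle of the tray's inner floor (tray x 0, y 0, z 6 mm). Inside runs y -150 to 150 mm. Two lanes, each 92 mm wide, centred at x -49 and +49 mm. In each a stick lies along y on two ribs 12 mm high and 6 mm wide (at y -30 and +85), its underside at z 18, its middle at y +4 to +24.
- cover (a joint): travel of the flat clear cover, m: 0 = hatch covered, 0.152 = fully open (cover lying over the fixed deck). It slides along the tray's -y as the value grows, starts anywhere from closed to 40 mm open, and stays where it is left; about 1.5 N of friction and a little damping. Cover 188 x 150 x 5 mm, top at tray z 68.
- cover_handle (a point): centre of the blue bar handle on the cover: 70 mm along the tray's x, 12 mm thick along y, 24 mm high, from tray z 68 to z 92; this point is at tray x 0, z 80. It moves with the cover, at tray y = +17 mm minus the joint value.
- stick: the wooden (brown) massage stick with black end caps, the one to take: straight bar 240 mm long (own y), 18 mm wide (x), 16 mm high (z), 60 to 130 g, origin at the centre of its underside. It lies in either lane, its +y end under the hatch and its -y end under the deck.
- stick_lead (a point): middle of the +y end face of the wooden stick (under the hatch at the start), 120 mm from the stick's middle, 8 mm above its underside
- stick_tail (a point): middle of the -y end face of the wooden stick (under the deck at the start), 120 mm from the stick's middle, 8 mm above its underside
- spare: green massage stick with white end caps, same size, in the other lane; to be left there. Origin at the centre of its underside.
- glass_a: upturned drinking glass, 74 mm wide, 100 mm high, on a mat on the left; leave alone. Origin at its underside.
- glass_b: second upturned drinking glass, same size, on the mat; leave alone. Origin at its underside.
- coasters: stack of round wooden coasters, 90 mm wide, 39 mm high, beyond the tray; leave alone. Origin at its underside.
- diffuser: amber reed diffuser, 60 mm square, 225 mm high with its reeds (spread 95 mm at the top), far left; leave alone. Origin at its underside.
- spray: white spray bottle with black head, 64 mm wide, 183 mm high, far right; leave alone. Origin at its underside.
- cream: white cream jar with wooden lid, 70 mm wide, 55 mm high, on the right; leave alone. Origin at its underside.

How it is judged:
On the way, in this order (a step that is already met when the one before it is completed fails the run):
1. the cover is slid fully open (at least 135 of its 152 mm) (value of joint cover above 0.135 m), for 0.2 s.
2. the wooden stick leans through the hatch in the gripper: its leading end is above the tray, its tail still inside (z of stick_lead in the frame of tray above 0.08 m and z of stick_tail in the frame of tray below 0.058 m and y of stick_tail in the frame of tray above -0.15 m and contact force between the fingers and stick above 0.5 N), for 0.05 s.
At the end, for the whole second after the job is handed in: Cover at least 135 mm open; the wooden stick held by the fingers, slower than 5 cm/s, not touching the tray, both ends over 110 mm above the tray's underside (42 mm above the cover); the green stick within 30 mm of its start, down in its lane (value of joint cover above 0.135 m and z of each of stick_lead, stick_tail in the frame of tray above 0.11 m and contact force between the fingers and stick above 0.5 N and contact force between stick and tray below 0.1 N and linear speed of stick below 0.05 m/s and distance of spare from where it was at the start of the episode below 0.03 m and z of spare in the frame of tray below 0.03 m); the arm keeps its last pose, push and grip.
It fails at once if the green stick is moved out of place (distance of spare from where it was at the start of the episode above 0.03 m).
It fails at once if a glass, the coasters, the diffuser, the spray bottle or the cream jar is moved by more than 3 cm or tipped (distance of any of glass_a, glass_b, coasters, diffuser, spray, cream from where it was at the start of the episode above 0.03 m or angle between any of glass_a, glass_b, diffuser, spray's own z axis and vertical above 0.5 rad).
It also fails if it takes over 51 s, if anything falls off the work surface, if the arm or the gripper's body presses on something with over 40 N, if the wrist force passes 120 N, or if a joint passes its speed limit or range.

## Working session

There is one attempt and no reset: what is moved stays moved. The work goes in short steps, Python scripts to look and compute and a tool call to move; the robot and the scene stay as the last step left them, time stands still between calls to the robot, and variables do not carry over. Pictures are saved under pics/ and viewed, about 8 in all and at most 12, crops included, and the job is handed in when it is done.

Besides the shell and the picture viewer there is one more tool, called after "Call:" by a JSON object that holds its "fn" and its "kwargs". carry_out: Moves the arm, as the interface text tells. Its arguments: {"type":"object","properties":{"increments":{"type":"array","items":{"type":"array","items":{"type":"array","items":{"type":"number"}}}},"force":{"type":"number"}},"required":["increments"]}

```bash
mkdir -p pics
python3 - <<'E'
from workcell import *
import cv2,numpy as np
s=state(); print({k:np.round(v,3).tolist() for k,v in s.items()})
t=capture("top"); cv2.imwrite("pics/top1.png",t)
d=capture("side"); cv2.imwrite("pics/side1.png",d)
for n in ["tray","cover_handle","stick","spare","stick_lead"]:
  for c in ["top","side"]:
    print(n,c,[(np.round(r["at"],3).tolist(),round(r["score"],2)) for r in recognise(c,n)[:2]])
for n in ["glass_a","coasters","diffuser","spray","cream"]:
    print(n,[(np.round(r["at"],3).tolist(),round(r["score"],2)) for r in recognise("top",n)[:2]])
print(camera_model("top"))
E
```

```text
{'time': 0.0, 'joint_pos': [1.119, 0.629, 0.038, 1.518, -0.027, 0.996, -0.02], 'qd': [-0.001, -0.001, 0.001, -0.001, -0.001, -0.0, -0.003], 'effort': [0.001, -54.973, 1.144, -18.663, -0.052, 0.024, 0.0], 'tool_pos': [0.244, -0.602, 0.302], 'eef_rot': [-3.14, 0.0, 0.386], 'force': [-0.454, 0.168, -0.119], 'ft_torque': [0.027, 0.029, 0.014], 'width': 0.094}
tray top [([0.545, -0.01, 0.067], 0.81)]
tray side [([0.532, 0.03, 0.059], 0.69)]
cover_handle top [([0.528, 0.03, 0.066], 0.87)]
cover_handle side [([0.53, 0.032, 0.068], 0.78)]
stick top [([0.474, -0.411, 0.055], 0.2)]
stick side []
spare top []
spare side [([0.553, 0.103, 0.034], 0.45)]
stick_lead top []
stick_lead side [([0.465, 0.08, 0.034], 0.56), ([0.535, 0.03, 0.07], 0.54)]
glass_a [([0.449, 0.44, 0.106], 0.82), ([0.556, 0.585, 0.105], 0.62)]
coasters [([0.783, 0.03, 0.033], 0.82), ([0.544, -0.012, 0.066], 0.41)]
diffuser [([0.639, 0.425, 0.084], 0.74)]
spray [([0.595, -0.473, 0.121], 0.73)]
cream [([0.47, -0.414, 0.054], 0.71)]
{'fx': 470.8027624862504, 'fy': 470.8027624862504, 'cx': 281.9730659463675, 'cy': 215.71934655119625, 'k1': -0.14812843738758721, 'T': array([[ 1.16960798e-03,  9.83949585e-01, -1.78442838e-01,
         2.98970373e-01],
       [-9.99959754e-01,  2.73804665e-03,  8.54357045e-03,
         6.43487978e-02],
       [ 8.89502741e-03,  1.78425664e-01,  9.83913188e-01,
         1.80036473e+00],
       [ 0.00000000e+00,  0.00000000e+00,  0.00000000e+00,
         1.00000000e+00]])}
```

View pics/top1.png

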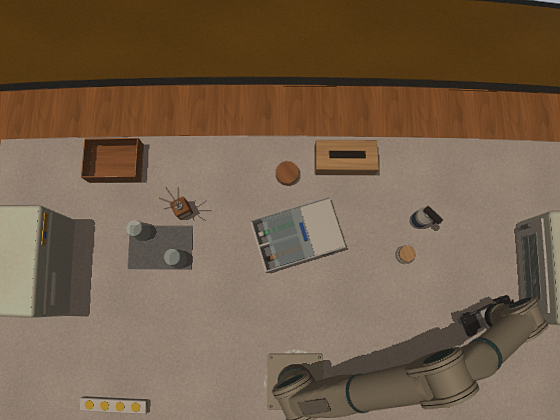

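View pics/side1.png

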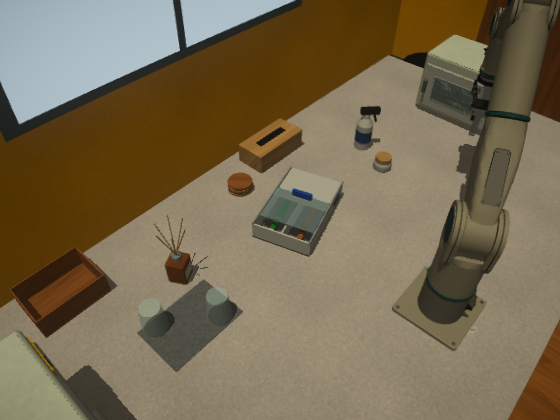

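The top view shows the tray at about (300,237), with the hatch to the left, the handle at (305,231), the brown stick in the lane near the robot and the green one in the far lane. Next I'll fit the tray pose from its corners.

```bash
cat > h.py <<'E'
from workcell import *
import cv2,numpy as np
from scipy.optimize import least_squares
from scipy.spatial.transform import Rotation as R
def proj(cm,P):
    T=np.array(cm["T"]); p=(np.atleast_2d(P)-T[:3,3])@T[:3,:3]
    a=np.c_[p[:,0]/-p[:,2],-p[:,1]/-p[:,2]]; r2=(a**2).sum(1,keepdims=True)
    a=a*(1+cm["k1"]*r2); return np.c_[a[:,0]*cm["fx"]+cm["cx"],a[:,1]*cm["fy"]+cm["cy"]]
def onplane(cm,uv,z):
    x=(uv[0]-cm["cx"])/cm["fx"];y=(uv[1]-cm["cy"])/cm["fy"]
    f=np.array([x,y]);a=f.copy()
    for _ in range(20): a=f/(1+cm["k1"]*(a@a))
    T=np.array(cm["T"]); d=T[:3,:3]@np.array([a[0],-a[1],-1]); o=T[:3,3]
    return o+d*(z-o[2])/d[2]
def tray2w(pose,P):
    x,y,t=pose; c,s=np.cos(t),np.sin(t); P=np.atleast_2d(P)
    return np.c_[x+c*P[:,0]-s*P[:,1],y+s*P[:,0]+c*P[:,1],P[:,2]]
E
python3 - <<'E'
from h import *
for c in ["top","side"]:
    capture(c); r=regions_of(c,"tray"); m=r[0]["region"].astype(np.uint8); print(c,m.sum(),r[0]["score"])
    cs=max(cv2.findContours(m,0,2)[0],key=cv2.contourArea); print(cv2.approxPolyDP(cs,4,True)[:,0].tolist(), cv2.minAreaRect(cs))
    r=regions_of(c,"cover_handle"); m=r[0]["region"]; print("handle",np.argwhere(m)[:,::-1].mean(0),m.sum())
t=cv2.imread("pics/top1.png")[190:280,240:360]; s=cv2.imread("pics/side1.png")[160:255,245:350]
a=cv2.resize(t,(600,450),interpolation=cv2.INTER_CUBIC);b=cv2.resize(s,(200*3,95*600//105),interpolation=cv2.INTER_CUBIC)
cv2.imwrite("pics/z1.png",a)
E
```

```text
Traceback (most recent call last):
IndexError: list index out of range
```

Run:
```python
from h import *
t=cv2.imread("pics/top1.png")[190:280,240:360]
cv2.imwrite("pics/z1.png",cv2.resize(t,(780,585),interpolation=cv2.INTER_CUBIC))
for c in ["top","side"]:
  for k in range(4):
    capture(c); r=regions_of(c,"tray")
    if r: break
  if not r: print(c,"none"); continue
  m=r[0]["region"].astype(np.uint8); print(c,m.sum(),r[0]["score"])
  cs=max(cv2.findContours(m,0,2)[0],key=cv2.contourArea); print(cv2.approxPolyDP(cs,3,True)[:,0].tolist(), cv2.minAreaRect(cs))
  r=regions_of(c,"cover_handle")
  if r: m=r[0]["region"]; print("handle",np.argwhere(m)[:,::-1].mean(0),m.sum())
```

```text
top 2040 0.7
[[298, 207], [261, 220], [276, 266], [313, 254]] ((287.08856201171875, 236.65170288085938), (50.59276580810547, 40.83994674682617), 72.25532531738281)
handle [286.92462066 236.27655409] 2043
side 4982 0.93
[[290, 166], [253, 220], [253, 236], [309, 255], [341, 195], [342, 181]] ((296.70001220703125, 208.10000610351562), (67.52925109863281, 88.9955062866211), 26.56505012512207)
handle [295.47957099 208.63329928] 1958
```

View pics/z1.png

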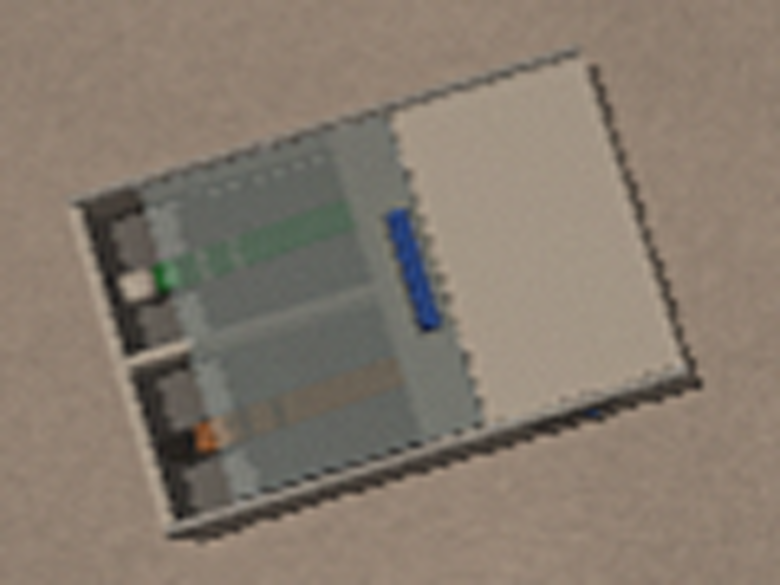

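Corners in the crop: far-left (74,203), near-left (170,530), near-right (692,376) and far-right (580,52). The handle is at (413,268). The cover is partly open.

Run:
```python
from h import *
cm=camera_model("top")
px=np.array([[74,203],[170,528],[690,374],[582,52]])/6.5+[240,190]
# tray: x far(+), near(-); y left(+)
tp=np.array([[.101,.156,.066],[-.101,.156,.066],[-.101,-.156,.066],[.101,-.156,.066]])
f=lambda p:(proj(cm,tray2w(p,tp))-px).ravel()
o=least_squares(f,[.54,.0,.3]); print(o.x,np.degrees(o.x[2]),o.fun.round(2))
h=onplane(cm,np.array([413,268])/6.5+[240,190],.090)
t=o.x[2]; d=h[:2]-o.x[:2]; print("handle w",h,"tray",np.cos(t)*d[0]+np.sin(t)*d[1],-np.sin(t)*d[0]+np.cos(t)*d[1])
for n,u in (("wood",(245,425)),("woodcapjoint",(195,441)),("green",(250,245))):
    w=onplane(cm,np.array(u)/6.5+[240,190],.034); d=w[:2]-o.x[:2]; print(n,w,np.cos(t)*d[0]+np.sin(t)*d[1],-np.sin(t)*d[0]+np.cos(t)*d[1])
```

```text
[ 0.54377835 -0.01229572  0.29413178] 16.85250974992191 [-0.72 -0.78 -0.16  1.16  0.42  0.45  0.48 -0.92]
handle w [ 0.55147152 -0.02979545  0.09      ] tray 0.002289443947350995 -0.01897851479283076
wood [0.46772385 0.06492749 0.034     ] -0.050400579002774226 0.0959556823838971
woodcapjoint [0.45837761 0.09379745 0.034     ] -0.05097577495899801 0.12629535197032923
green [0.57309377 0.06228649 0.034     ] 0.04967849471899968 0.06288041096692358
```

Tray pose is about (0.544, -0.012) with yaw 16.9°, and the cover is about 36 mm open. I'll move above the handle.

Call:
{"fn": "carry_out", "kwargs": {"increments": [[[0.06,0.028,-0.023,0,0.5],[0.06,0.058,-0.048,0,1],[0.06,0.088,-0.073,0,1.5],[0.06,0.118,-0.098,0,2],[0.06,0.148,-0.123,0,2.5],[0.06,0.178,-0.148,0,3],[0.06,0.208,-0.173,0,3.5],[0.06,0.238,-0.198,0,4],[0.06,0.268,-0.223,0,4.5],[0.06,0.298,-0.248,0,5.3]]], "force": 15}}

```text
time: 2.08
tool_pos: [0.4281, -0.2586, 0.303]
eef_rot: [3.141, -0.001, 0.293]
force: [1.1, 0.4, -0.2]
width: 0.06
```

Call:
{"fn": "carry_out", "kwargs": {"increments": [[[0.06,0.028,-0.028,0,0],[0.06,0.056,-0.056,0,0],[0.06,0.084,-0.084,0,0],[0.06,0.112,-0.112,0,0],[0.06,0.14,-0.14,0,0],[0.06,0.166,-0.166,0,0],[0.06,0.184,-0.183,0,0],[0.06,0.184,-0.183,0,0]]]}}

```text
time: 2.75
tool_pos: [0.554, -0.0234, 0.303]
eef_rot: [-3.139, -0.004, 0.302]
force: [0.1, 0.6, -0.3]
width: 0.06
```

Run:
```python
from h import *
s=state(); print(s["tool_pos"],s["eef_rot"])
cm=camera_model("wrist"); im=capture("wrist"); cv2.imwrite("pics/w1.png",im); np.save("cm1.npy",cm,allow_pickle=True)
print(cm["T"].round(3), cm["fx"])
for n in ["cover_handle","stick","stick_lead","spare"]:
    print(n,[(np.round(r["at"],3).tolist(),round(r["score"],2)) for r in recognise("wrist",n)[:2]])
```

```text
[ 0.55399172 -0.02342523  0.30303305] [-3.13917583 -0.00419601  0.30171806]
[[ 0.296  0.92   0.257  0.63 ]
 [-0.955  0.286  0.078 -0.001]
 [-0.002 -0.269  0.963  0.385]
 [ 0.     0.     0.     1.   ]] 348.8652193083256
cover_handle [([0.55, 0.035, 0.067], 0.86)]
stick [([0.457, 0.102, 0.031], 0.68)]
stick_lead [([0.459, 0.102, 0.032], 0.64)]
spare [([0.546, 0.132, 0.034], 0.44)]
```

View pics/w1.png

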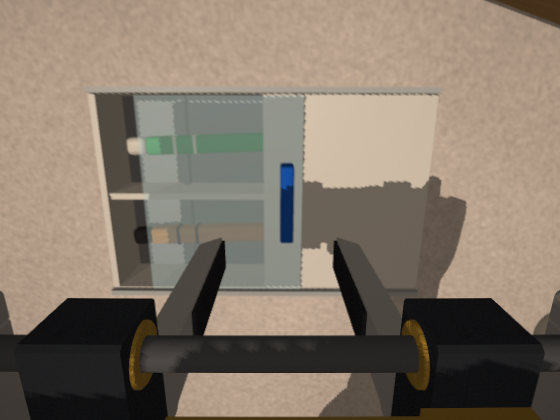

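The wrist view shows the tray square-on: corners (91,93), (438,94), (417,291), (116,291). The handle top is around (287,203), and the brown stick's lead cap is at about (136,234).

Run:
```python
from h import *
cm=np.load("cm1.npy",allow_pickle=True).item()
im=cv2.imread("pics/w1.png"); hsv=cv2.cvtColor(im,cv2.COLOR_BGR2HSV)
m=(hsv[...,0]>105)&(hsv[...,0]<130)&(hsv[...,1]>150)&(hsv[...,2]>40)
ys,xs=np.nonzero(m); print(m.sum(),xs.min(),xs.max(),ys.min(),ys.max(),np.percentile(xs,[2,50,98]),np.percentile(ys,[2,98]))
px=np.array([[91,93],[115,291],[417,291],[437,94]])
tp=np.array([[.101,.156,.068],[-.101,.156,.068],[-.101,-.156,.068],[.101,-.156,.068]])
o=least_squares(lambda p:(proj(cm,tray2w(p,tp))-px).ravel(),[.54,.0,.3]); t=o.x[2]
print(o.x,np.degrees(t),o.fun.round(1))
def tr(u,z):
    w=onplane(cm,u,z); d=w[:2]-o.x[:2]; return (w.round(4),(np.cos(t)*d[0]+np.sin(t)*d[1]).round(4),(-np.sin(t)*d[0]+np.cos(t)*d[1]).round(4))
print("handle",tr((287,164),.092),tr((287,203),.09),tr((287,243),.085))
print("lead",tr((134,234),.03),"joint",tr((151,234),.034),tr((200,234),.034),"green end",tr((128,145),.03))
print("divider end",tr((110,194),.058))
```

```text
914 281 292 164 241 [281. 286. 292.] [165. 240.]
[ 0.54314922 -0.01306395  0.29955481] 17.163226108784933 [-6.7 -3.3 -1.5  6.   1.5  6.7  6.7 -4. ]
handle (array([ 0.5873, -0.0205,  0.092 ]), np.float64(0.04), np.float64(-0.0201)) (array([ 0.5542, -0.031 ,  0.09  ]), np.float64(0.0052), np.float64(-0.0204)) (array([ 0.5165, -0.0431,  0.085 ]), np.float64(-0.0344), np.float64(-0.0208))
lead (array([0.4562, 0.1108, 0.03  ]), np.float64(-0.0465), np.float64(0.144)) joint (array([0.4636, 0.0921, 0.034 ]), np.float64(-0.0449), np.float64(0.1239)) (array([0.4793, 0.0418, 0.034 ]), np.float64(-0.0448), np.float64(0.0713)) green end (array([0.5491, 0.1349, 0.03  ]), np.float64(0.0493), np.float64(0.1396))
divider end (array([0.5037, 0.1322, 0.058 ]), np.float64(0.0052), np.float64(0.1504))
```

Call:
{"fn": "carry_out", "kwargs": {"increments": [[[0.06,-0.002,0.006,0.03,0],[0.06,-0.002,0.006,0.065,0],[0.06,-0.002,0.006,0.1,0],[0.06,-0.002,0.006,0.12,0],[0.06,-0.002,0.006,0.132,0],[0.06,-0.002,0.006,0.132,0],[0.0,-0.002,0.006,0.132,0],[0.0,-0.002,0.006,0.132,0],[0.0,-0.002,0.006,0.132,0],[0.0,-0.002,0.006,0.132,0]]]}}

```text
time: 3.83
tool_pos: [0.5512, -0.0389, 0.1723]
eef_rot: [3.14, -0.002, 0.29]
force: [0.5, 0.2, -0.2]
width: 0.0367
```

Call:
{"fn": "carry_out", "kwargs": {"increments": [[[0.0,0,0,0,0],[0.0,0,0,0,0]]]}}

```text
time: 4.0
tool_pos: [0.5515, -0.0385, 0.1731]
eef_rot: [3.14, -0.003, 0.29]
force: [-0.6, 2.0, 1.0]
width: 0.0236
```

Call:
{"fn": "carry_out", "kwargs": {"increments": [[[0.0,0,0,0,0],[0.0,0,0,0,0],[0.0,0,0.01,0,0],[0.0,0,0.025,0,0],[0.0,0,0.04,0,0],[0.0,0,0.055,0,0],[0.0,0,0.07,0,0],[0.0,0,0.085,0,0],[0.0,0,0.1,0,0],[0.0,0,0.1,0,0]]]}}

```text
time: 4.83
tool_pos: [0.5819, -0.1382, 0.1734]
eef_rot: [3.137, -0.006, 0.286]
force: [3.8, -0.1, -1.3]
width: 0.0123
```

Call:
{"fn": "carry_out", "kwargs": {"increments": [[[0.0,0,0.004,0,0],[0.0,0,0.008,0,0],[0.0,0,0.008,0,0],[0.0,0,0.008,0,0]]]}}

```text
time: 5.17
tool_pos: [0.5827, -0.1397, 0.1733]
eef_rot: [-3.137, -0.004, 0.29]
force: [-2.3, 11.4, 6.4]
width: 0.012
```

Run:
```python
from h import *
s=state(); print(s["tool_pos"],s["force"],s["width"])
im=capture("top"); np.save("x.npy",im); hsv=cv2.cvtColor(im,cv2.COLOR_BGR2HSV)
cv2.imwrite("pics/s2.png",cv2.resize(capture("side")[150:270,230:390],(640,480),interpolation=cv2.INTER_CUBIC))
```

```text
[ 0.58272363 -0.13967681  0.17329263] [-2.29271066 11.37000943  6.40154534] 0.011980268372749478
```

View pics/s2.png

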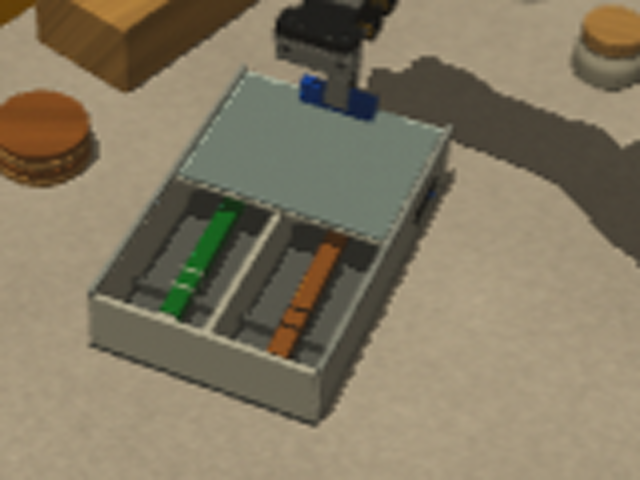

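The cover is fully open against its stop. The wooden stick lies in the near lane with its lead cap near the end wall. I'll release, then rise.

Call:
{"fn": "carry_out", "kwargs": {"increments": [[[0.05,0,-0.001,0,0],[0.05,0,-0.001,0,0],[0.05,0,-0.001,0,0],[0.05,0,-0.001,-0.02,0],[0.05,0,-0.001,-0.05,0],[0.05,0,-0.03,-0.08,-7],[0.05,0,-0.06,-0.11,-14],[0.05,0,-0.09,-0.12,-21],[0.05,0,-0.12,-0.12,-28],[0.05,0,-0.15,-0.12,-35]]]}}

```text
time: 6.1
tool_pos: [0.5394, 0.0033, 0.2951]
eef_rot: [3.14, -0.006, 0.905]
force: [-0.3, 0.5, 0.1]
width: 0.0496
```

Run:
```python
from h import *
s=state(); print(s["tool_pos"],s["eef_rot"],s["joint_pos"],s["width"])
```

```text
[0.53937244 0.0033254  0.29511972] [ 3.13999454 -0.0056728   0.90495248] [ 0.07193737  0.4817573  -0.18760276  1.83596233  0.11336323  0.82922679
 -0.83689639] 0.04964445650647737
```

Call:
{"fn": "carry_out", "kwargs": {"increments": [[[0.05,0.003,-0.025,0,-7],[0.05,0.006,-0.05,0,-14],[0.05,0.009,-0.075,0,-21],[0.05,0.012,-0.1,0,-28],[0.05,0.012,-0.101,0.01,-35],[0.05,0.012,-0.101,0.02,-42],[0.05,0.012,-0.101,0.03,-49],[0.05,0.012,-0.101,0.03,-55],[0.05,0.012,-0.101,0.03,-55],[0.05,0.012,-0.101,0.03,-55]]]}}

```text
time: 6.93
tool_pos: [0.4677, 0.0742, 0.2649]
eef_rot: [3.136, -0.002, 1.86]
force: [-0.3, 0.9, -0.1]
width: 0.0501
```

Run:
```python
from h import *
capture("top");s=state(); print(s["tool_pos"],s["eef_rot"],s["qd"].round(3))
cm=camera_model("wrist"); im=capture("wrist"); cv2.imwrite("pics/w2.png",im); np.save("cm2.npy",cm,allow_pickle=True)
print(cm["T"].round(3))
for n in ["stick","stick_lead","spare"]:
    print(n,[(np.round(r["at"],3).tolist(),round(r["score"],2)) for r in recognise("wrist",n)[:2]])
```

```text
[0.46777829 0.07448804 0.26508276] [ 3.13594581e+00 -1.45661185e-03  1.86053225e+00] [-0.008 -0.005 -0.001 -0.001 -0.002 -0.002  0.006]
[[ 0.959 -0.273 -0.082  0.445]
 [ 0.285  0.923  0.259  0.15 ]
 [ 0.005 -0.271  0.962  0.347]
 [ 0.     0.     0.     1.   ]]
stick [([0.476, 0.043, 0.033], 0.84)]
stick_lead [([0.477, 0.044, 0.036], 0.56)]
spare [([0.562, 0.076, 0.033], 0.65)]
```

View pics/w2.png

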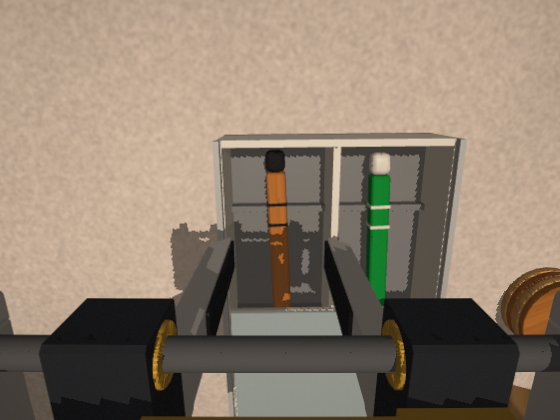

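The picture shows the stick running from its cap end at (275,151) to the cover edge at (282,305). It's slightly yawed, with the rib at row 205.

Run:
```python
from h import *
cm=np.load("cm2.npy",allow_pickle=True).item()
for n,u,z in (("endtop",(275,151),.034),("j",(277,172),.034),("mid",(278,205),.034),("cov",(282,303),.034),("rib l",(235,205),.018),("rib r",(322,206),.018),("wall in L",(228,150),.058),("div top",(335,146),.058),("wall top in",(338,145),.062)):
    print(n,onplane(cm,u,z).round(4))
# fingertip projections
T=R.from_euler("xyz",state()["eef_rot"]).as_matrix(); p=state()["tool_pos"]
for y in (-.025,.025): print(proj(cm,p+T@[0,y,.097]).round(0))
```

```text
endtop [0.4545 0.1119 0.034 ]
j [0.4616 0.0942 0.034 ]
mid [0.4713 0.0646 0.034 ]
cov [ 0.5046 -0.0334  0.034 ]
rib l [0.4323 0.0483 0.018 ]
rib r [0.5144 0.0715 0.018 ]
wall in L [0.4164 0.1046 0.058 ]
div top [0.5    0.1328 0.058 ]
wall top in [0.5013 0.1345 0.062 ]
[[234. 252.]]
[[324. 252.]]
```

Call:
{"fn": "carry_out", "kwargs": {"increments": [[[0.045,0.005,0,0.03,-2.4],[0.045,0.005,0,0.065,-2.4],[0.045,0.005,0,0.1,-2.4],[0.045,0.005,0,0.125,-2.4],[0.045,0.005,0,0.145,-2.4],[0.045,0.005,0,0.156,-2.4],[0.045,0.005,0,0.156,-2.4],[0.0,0.005,0,0.156,-2.4],[0.0,0.005,0,0.156,-2.4],[0.0,0.005,0,0.156,-2.4]]], "force": 6}}

```text
time: 8.02
tool_pos: [0.4678, 0.0805, 0.1103]
eef_rot: [3.133, -0.001, 1.905]
force: [-0.3, -0.7, 0.5]
width: 0.0285
```

Call:
{"fn": "carry_out", "kwargs": {"increments": [[[0.0,0,0,0,0],[0.0,0,0,0,0],[0.0,0,0,0,0],[0.0,0,0,0,0]]]}}

```text
time: 8.35
tool_pos: [0.468, 0.0804, 0.1109]
eef_rot: [3.132, -0.001, 1.905]
force: [-0.8, -0.5, 3.9]
width: 0.0179
```

Call:
{"fn": "carry_out", "kwargs": {"increments": [[[0.0,0,0,-0.006,0],[0.0,0,0,-0.012,0],[0.0,0.001,0,-0.018,0],[0.0,0.002,0,-0.024,0],[0.0,0.003,0,-0.03,0],[0.0,0.004,0,-0.036,0],[0.0,0.006,0,-0.042,0],[0.0,0.008,0,-0.048,0],[0.0,0.01,0,-0.052,0],[0.0,0.01,0,-0.052,0]]]}}

```text
time: 9.18
tool_pos: [0.4646, 0.0904, 0.1638]
eef_rot: [3.131, -0.001, 1.905]
force: [0.2, -0.5, -1.7]
width: 0.0177
```

Run:
```python
from h import *
s=state(); print(s["tool_pos"],s["force"],s["width"])
cv2.imwrite("pics/s3.png",cv2.resize(capture("side")[130:270,220:380],(640,560),interpolation=cv2.INTER_CUBIC))
```

```text
[0.46455832 0.09037877 0.1638215 ] [ 0.15572863 -0.52225776 -1.71592885] 0.017715107619542862
```

View pics/s3.png

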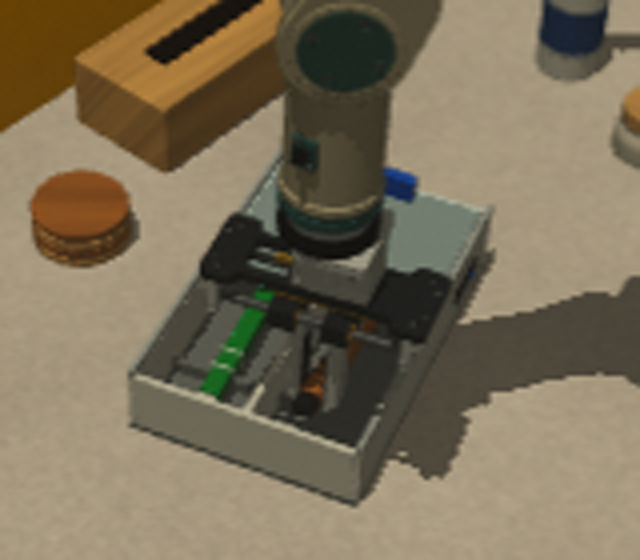

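The stick has to be tilted by now: the grasp is at z 86 mm with its tail under the deck. I'll keep drawing it outward and up.

Call:
{"fn": "carry_out", "kwargs": {"increments": [[[0.0,0.006,0,-0.006,0],[0.0,0.012,0,-0.012,0],[0.0,0.018,0,-0.018,0],[0.0,0.024,0,-0.024,0],[0.0,0.03,0,-0.029,0],[0.0,0.036,0,-0.034,0],[0.0,0.042,0,-0.04,0],[0.0,0.048,0,-0.046,0],[0.0,0.054,0,-0.052,0],[0.0,0.054,0,-0.052,0]]]}}

```text
time: 10.07
tool_pos: [0.4464, 0.1426, 0.2167]
eef_rot: [3.129, -0.002, 1.907]
force: [-0.2, 0.5, -0.5]
width: 0.0178
```

Run:
```python
from h import *
s=state(); print(s["tool_pos"],s["force"],s["width"])
a=cv2.resize(capture("side")[130:270,220:380],(400,350),interpolation=cv2.INTER_CUBIC)
b=cv2.resize(capture("wrist"),(400,300)); c=np.zeros((350,800,3),np.uint8); c[:,:400]=a; c[:300,400:]=b
cv2.imwrite("pics/s4.png",c)
```

```text
[0.44639535 0.14258031 0.21668667] [-0.1573861   0.48860296 -0.49313289] 0.017771740905871178
```

View pics/s4.png

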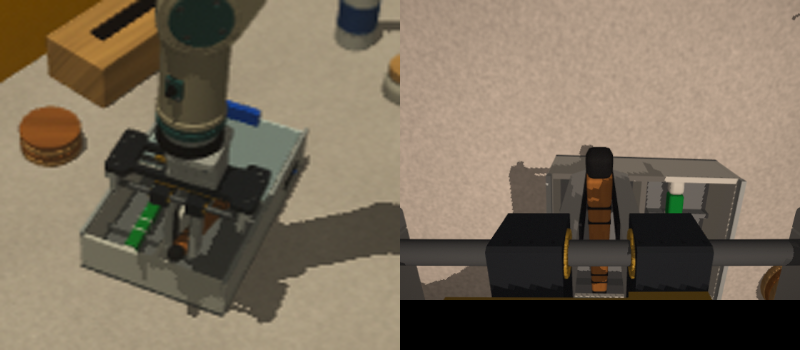

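The stick is held at its lead end, tilted and well out of the hatch. I'll continue outward, then straight up.

Call:
{"fn": "carry_out", "kwargs": {"increments": [[[0.0,0.008,0,-0.006,0],[0.0,0.016,0,-0.012,0],[0.0,0.024,0,-0.018,0],[0.0,0.032,0,-0.025,0],[0.0,0.04,0,-0.035,0],[0.0,0.04,0,-0.045,0],[0.0,0.04,0,-0.06,0],[0.0,0.04,0,-0.075,0],[0.0,0.04,0,-0.09,0],[0.0,0.04,0,-0.1,0]]]}}

```text
time: 11.0
tool_pos: [0.4321, 0.1795, 0.3176]
eef_rot: [3.129, -0.001, 1.907]
force: [0.5, -0.5, -1.6]
width: 0.0181
```

Call:
{"fn": "carry_out", "kwargs": {"increments": [[[0.0,0,0,-0.015,0],[0.0,0,0,-0.035,0],[0.0,0,0,-0.055,0],[0.0,0,0,-0.075,0],[0.0,0,0,-0.095,0],[0.0,0,0,-0.11,0],[0.0,0,0,-0.12,0],[0.0,0,0,-0.12,0],[0.0,0,0,-0.12,0],[0.0,0,0,-0.12,0]]], "force": 20}}

```text
time: 11.83
tool_pos: [0.4301, 0.179, 0.4371]
eef_rot: [3.13, -0.001, 1.907]
force: [0.0, 0.0, -0.9]
width: 0.0175
```

Run:
```python
from h import *
s=state(); print(s["tool_pos"],s["force"],s["width"],s["qd"].round(3))
a=cv2.resize(capture("side")[60:270,180:400],(400,382),interpolation=cv2.INTER_CUBIC)
b=cv2.resize(capture("wrist"),(400,300)); c=np.zeros((382,800,3),np.uint8); c[:,:400]=a; c[:300,400:]=b
cv2.imwrite("pics/s5.png",c)
for cam in ("side","wrist"):
  for n in ["stick","spare"]:
    print(cam,n,[(np.round(r["at"],3).tolist(),round(r["score"],2)) for r in recognise(cam,n)[:2]])
```

```text
[0.43008166 0.1789619  0.43708194] [ 3.13404531e-02  5.74167967e-04 -8.87377136e-01] 0.017473093604816484 [0.001 0.011 0.006 0.005 0.001 0.    0.   ]
side stick [([0.451, 0.105, 0.315], 0.73), ([0.525, 0.004, 0.047], 0.67)]
side spare [([0.774, 0.04, 0.038], 0.66), ([0.569, 0.058, 0.033], 0.6)]
wrist stick [([0.435, 0.171, 0.356], 0.91)]
wrist spare [([0.563, 0.08, 0.033], 0.88)]
```

View pics/s5.png

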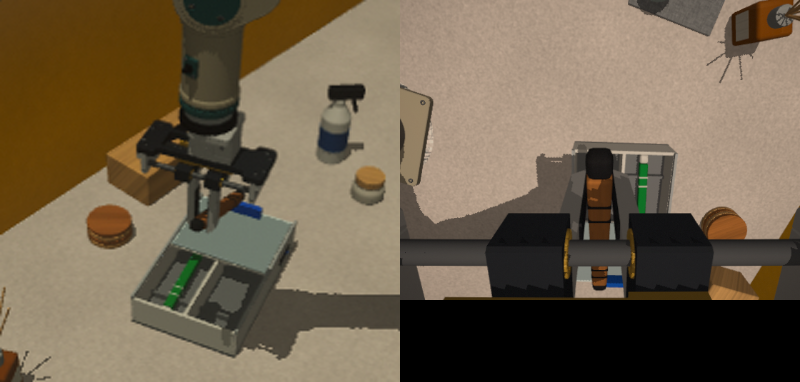

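The stick is held clear of the tray. Even hanging vertically its tail would be at 0.15 m or higher. The cover is open and the green stick is in its lane. I'll settle, then hand in.

Call:
{"fn": "carry_out", "kwargs": {"increments": [[[0.0,0,0,0,0],[0.0,0,0,0,0],[0.0,0,0,0,0],[0.0,0,0,0,0],[0.0,0,0,0,0],[0.0,0,0,0,0]]]}}

```text
time: 12.63
tool_pos: [0.4306, 0.1788, 0.4371]
eef_rot: [3.13, -0.001, 1.907]
force: [0.2, -0.8, -0.6]
width: 0.0181
```

Run:
```python
from h import *
s=state(); print(s["tool_pos"],s["force"],s["width"],abs(s["qd"]).max())
capture("wrist"); print([np.round(r["at"],3).tolist() for r in recognise("wrist","stick")[:1]])
print(sign_off())
```

```text
[0.4305674  0.1788005  0.43713966] [ 0.22551863 -0.7720336  -0.61936306] 0.018059978387279952 0.00297383269800564
[[0.432, 0.171, 0.356]]
the job is handed in; nothing more can be done
None
```

The job was handed in at about 12.7 s. The cover is fully open, and the gripper is holding the wooden stick in the air, clear of the tray.

- **Cover:** I gripped the blue handle and slid it until it met the end stop, which pushed back with about 11 N. The last pictures show it still open.
- **Wooden stick:** I gripped it near its lead end, let it pivot as I lifted, drew it out through the hatch and raised it.
- **Last checks:** The finger opening matches the 18 mm stick, the arm is still, and the grip is 20 N. The grasp point is about 0.36 m up, so even hanging straight down the tail would be at 0.15 m or higher. I did not measure the tail end directly.
- **Other things:** The green stick still showed in its lane. The coasters, spray bottle and cream jar looked undisturbed; I did not recheck the glasses or diffuser after the last move.

One mismatch: the tray fit from the first wrist picture was off by up to 7 pixels, so I placed the grasps from the other measurements. The image recogniser also gave some weak or wrong positions; I took the grasp positions from the pictures instead.

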